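# Thread a busbar through a current transformer and draw it home in its terminal

## Task

Fit the long copper bar to the metering rig: thread it through the window of the black current transformer from the standoff side, lay it down on the standoff and the window sill with its end sticking out beyond the transformer, and let go. Then take it again on the far side of the transformer and draw it gently on under the terminal's bridge, pushing the stiff brass contact back until the bar's end is fully home against the stop shoulders, and let go. Do not force anything, and leave everything else on the bench where it is.

Things in the scene. Friction and masses are not known exactly. Their poses are not given: they have to be found in the camera images.
- bar_center (a point): centre (half-way up) of the long copper bar: plain flat bar 300 long, 25 wide, 6 thick, about 0.4 kg, same either end round; local y along its length, x across, z up. It starts flat, its underside 25 above the bench, across two timber rests (each 20 along the bar, 70 wide, 120 apart between centres, either side of the bar's middle, where it is free)
- window (a point): centre of the window of the transformer, a black block 84 wide, 30 thick, top 90 above the bench, on the rig: a fixed grey board 130 x 340, top 12 above the bench, placed and turned differently each time. y: direction of the bar's travel, standoff to terminal; z up; x across. Window 36 wide, 20 high, right through along y, sill 50 above the bench. Nothing else stands on the board but standoff and terminal
- standoff_top (a point): centre of the top of the standoff, an upright grey post 14 across, 50 above the bench (level with the window sill), 90 before the window's centre; narrower than the bar, so fingers holding the bar pass either side of it. Ribs 20 across on its lower half, below 37 above the bench. Axes as the window's
- mouth (a point): centre of the terminal's mouth, 150 beyond the window's centre, 54 above the bench; axes as the window's. Grey block 50 wide, 60 long (y) with an aluminium channel 30 wide, floor 48 above the bench. For its first 18 a bridge closes it above, underside 60, top 68 above the bench. Two stop shoulders 30 in from the mouth, either side of the brass contact, are the hard stop for the bar's end
- home (a point): where the bar's centre is when the bar is fully home: 30 along y beyond the window's centre, 53 above the bench, on the rig; axes as the window's
- contact (a joint): travel in m of the brass contact, a block 14 wide in the terminal's channel. At 0 its face is 18 in from the mouth; at 0.012 it is level with the stop shoulders (it can go 0.002 further). Starts between 0 and 0.004, takes about 9 N to push, has no spring and stays where it is left
- short_bar: bystander: copper bar 180 x 25 x 6 on the other pair of timber rests; origin at the centre of its underside
- screwdriver: bystander: screwdriver lying on the bench, about 200 long, on the robot's side of the rig
- spare_standoff: bystander: grey round insulator, 32 across, 50 tall, standing on the bench; origin under its centre
- meter: bystander: grey hand-held meter, 150 x 80 x 38, lying beyond the rig; origin under its centre
- wire_spool: bystander: grey empty spool, 80 across, 60 tall, standing; origin under its centre
- cleaner: bystander: spray can, 60 across, 170 tall, standing; origin under its centre

How it is judged (in metres and radians):
On the way, in this order (a step that is already met when the one before it is completed fails the run):
1. the long bar lies through the transformer's window, on standoff and sill, its end at least 45 mm out beyond the transformer, and is let go (y of bar_center in the frame of window between -0.09 and 0.08 m and x of bar_center in the frame of window between -0.02 and 0.02 m and z of bar_center in the frame of window between -0.011 and -0.003 m and contact force between the fingers and bar below 0.2 N), for 0.2 s.
2. the bar is taken again on the far side of the transformer (y of the grasp point in the frame of window above 0.015 m and contact force between the fingers and bar above 2 N), for 0.2 s.
At the end, for the whole second after the job is handed in: The long bar lies through the window with its end in the terminal, within 3.5 mm of fully home, lying level on sill and standoff, its centre within 12 mm of the rig's centre line and in line with it within 0.08 rad; the contact is pushed back at least 9.5 mm; the bar is at rest and let go (y of bar_center in the frame of window between 0.0265 and 0.034 m and x of bar_center in the frame of window between -0.012 and 0.012 m and z of bar_center in the frame of window between -0.011 and -0.003 m and angle between the y axis of bar_center and the y axis of window, either way round below 0.08 rad and value of joint contact above 0.0095 m and linear speed of bar below 0.01 m/s and contact force between the fingers and bar below 0.2 N); the robot touches nothing.
It fails at once if the bar is forced against the stop in the terminal (more than 45 N between bar and rig while its centre is within 10 mm of home) (contact force between bar and rig above 45 N and y of bar_center in the frame of window above 0.02 m).
It fails at once if a bystander (the short copper bar, the screwdriver, the spare insulator, the hand-held meter, the spool, the spray can) is moved more than 30 mm (distance of any of short_bar, screwdriver, spare_standoff, meter, wire_spool, cleaner from where it was at the start of the episode above 0.03 m).
It also fails if it takes over 58 s, if anything falls off the work surface, if the arm or the gripper's body presses on something with over 40 N, if the wrist force passes 120 N, or if a joint passes its speed limit or range.

## Robot

A 7-joint arm with a two-finger parallel gripper is mounted at the origin on the work surface. World frame = base frame: x ahead of the robot, y to its left, z up, the work surface at z = 0. Lengths are in m, angles in degrees, forces in N, time in s.
With the tool pointing down it reaches from about 0.425 to 0.875 m from the base axis. Payload 4.7 kg.
Tool frame: the origin (TCP) lies at the very end of the fingers, on their centre line; the grasp point (between the pads) lies 19 mm behind it; z points along the fingers, y is the line along which they close (so a half turn about z gives the same grasp; the last joint's range is limited). The gripper opens to 87 mm and grips with 3 to 60 N. Pads are 19 mm wide; open, the fingers measure 117 mm over their backs; the gripper's body (75 mm by 190 mm) begins 51 mm behind the grasp point.
Start: joints at [73.287, 18.392, -4.016, 83.108, 1.295, 78.541, -3.26], TCP at [0.196, -0.62, 0.223] pointing down, gripper open.
Joint ranges: [-163.93, 163.93], [-17.29, 119.83], [-79.2, 71.16], [3.27, 140.29], [-89.18, 269.18], [5.43, 117.66], [-154.24, 154.24]. Speed limits (degrees/s): [147.25, 147.25, 180, 180, 180, 180, 180].

## Interface

Orientations are given as [roll, pitch, yaw] about the fixed x, y, z axes, in that order (R = Rz(yaw) Ry(pitch) Rx(roll)).
In Python, from cell import get_obs, read_camera, sign_off, silhouettes gives the robot as it stands.
- The arm moves only by the tool play_rows, never from a script. Its argument "steps" is a list that holds one entry, the list of rows, each a list of 7 numbers: the shift along the tool's x, y, z in m, then the turn, a rotation vector about the tool's x, y, z in rad, then the finger opening in m, from 0 to 0.087. A call has 1 to 12 rows; each row shifts and turns the commanded pose from where the row before left it, along the tool's axes as they then stand; what a row does not reach is not made up. A row lasts 1/10 s, in which the tool goes at most 50 mm and 8.59 degrees, less where a joint would pass 70% of its speed; a pose out of reach is approached as far as the arm can. A call is refused whole if a number of a shift passes 0.05 or a number of a turn 0.15, either way. A call with a gripper value outside its range is refused whole. The fingers move at their own pace and stop on an object; "force" is the grip in N (left out, the last holds). Time passes only in rows, so rows that do not move let the fingers close. It gives the time, the measured TCP pose, the force, the opening and the grip force at its end, in the units of the state.
- get_obs(): the state, without advancing time (a new reading comes with each control period).
- read_camera(name): name is "scene" or "top" or "wrist"; returns a dict with "frame" (480x640x3 uint8, red, green, blue), "intrinsics" (3x3 intrinsics, pixels), "view" (4x4, takes a point from world to camera coordinates). Camera axes: x right, y up, looking along -z (the intrinsics and any distortion apply to the point x, -y, -z); pixel columns grow to the right and rows downward; lengths in m; the calibration is good to about 2 mm. The wrist camera is an equidistant fisheye: a pixel r from the principal point sees the ray r / f radians off the axis. A picture is of the moment at which its call begins. There is no depth.
- sign_off(): hands the job in; it is judged then, once.
Trained networks look in the newest picture that a camera, given by its name, has taken for a name from the list of things; names that differ only in an ending like _2 or _b are one class to them, and where a whole thing is asked for, a point or a joint stands for the part that bears it (a point fixed in the world has none). Each returns a list of dicts, best first, with "p" (0 to 1); they miss things now and then, are a little off and sometimes report something else, mostly with a low value. They report only what shows in the picture. A call takes as long as a camera call.
- silhouettes(camera, name): "pixels" (480x640 bool, what is visible of it) and "extent" ([left, top, right, bottom] in pixels, round what is visible of it).
The state is a dict: "time_s": time; "qpos": joint angles; "joint_velocities": joint speeds; "effort": joint torques, N m; "tool_pos": TCP position; "tool_rot": TCP orientation; "force": force on the tool from outside, world axes, zero at the start; "wrist_torque": the same for the moment, N m; "grip_width": finger opening in m; "grasp_force": force on a finger pad.
Only numpy, scipy, OpenCV 4.12 (cv2) and the standard library are available. Lean on these libraries where they do the work, as an engineer would, in place of code of your own. Each camera call takes 0.05 s, during which the arm holds its last target. There are 200 camera calls.

## Working session

There is one attempt and no reset: what is moved stays moved. The work goes in short steps, Python scripts to look and compute and a tool call to move; the robot and the scene stay as the last step left them, time stands still between calls to the robot, and variables do not carry over. Pictures are saved under pics/ and viewed, at most 10 in all, crops included, and the job is handed in when it is done.

Besides the shell and the picture viewer there is one more tool, called after ">>>" as a command line: name --argument value ..., lists and objects as JSON in quotes. play_rows: Moves the arm, as the interface text tells. Its arguments: {"type":"object","properties":{"steps":{"type":"array","items":{"type":"array","items":{"type":"array","items":{"type":"number"}}}},"force":{"type":"number"}},"required":["steps"]}

```bash
ls; mkdir -p pics; python3 - <<'E'
from cell import *
import cv2,numpy as np
o=get_obs();print({k:np.round(v,3) for k,v in o.items()})
for n in ("scene","top"):
    c=read_camera(n);cv2.imwrite(f"pics/{n}0.png",c["frame"][:,:,::-1])
    print(n,c["intrinsics"],np.round(c["view"],4))
    for t in ["bar_center","window","standoff_top","mouth","home","contact","short_bar","screwdriver","spare_standoff","meter","wire_spool","cleaner"]:
        try:
            for d in silhouettes(n,t)[:2]: print(t,round(d["p"],2),d["extent"],d["pixels"].sum())
        except Exception as e: print(t,e)
E
```

```text
pics
{'time_s': np.float64(0.0), 'qpos': array([73.288, 18.439, -4.015, 83.173,  1.295, 78.539, -3.261]), 'joint_velocities': array([ 0.015,  0.134,  0.011, -0.086,  0.024,  0.099,  0.101]), 'effort': array([ 0.0000e+00, -4.9129e+01, -4.0400e-01, -3.1253e+01, -6.4000e-02,
        4.4000e-02,  0.0000e+00]), 'tool_pos': array([ 0.195, -0.619,  0.221]), 'tool_rot': array([-1.79894e+02,  5.00000e-03,  1.75190e+01]), 'force': array([-0.918,  0.203,  0.628]), 'wrist_torque': array([ 0.018, -0.058, -0.002]), 'grasp_force': np.float64(0.0), 'grip_width': np.float64(0.087)}
scene [[444.75042053   0.         307.30305689]
 [  0.         444.75042053 240.91742195]
 [  0.           0.           1.        ]] [[ 0.7252  0.6885 -0.0052 -0.4802]
 [-0.449   0.4787  0.7545  0.1806]
 [ 0.522  -0.5448  0.6563 -1.2113]
 [ 0.      0.      0.      1.    ]]
bar_center 0.76 [67.5, 312.4, 225.8, 454.3] 3110
bar_center 0.44 [380.1, 253.6, 450.9, 326.3] 3012
window 0.76 [233.3, 186.3, 373.5, 303.9] 7234
standoff_top 0.94 [233.5, 186.6, 377.0, 304.1] 7188
mouth 0.95 [232.2, 187.2, 377.1, 303.1] 7273
home 0.79 [2
[... 678 characters left out ...]
-02  9.7810e-01 -1.0958e+00]
 [ 0.0000e+00  0.0000e+00  0.0000e+00  1.0000e+00]]
bar_center 0.75 [411.1, 243.5, 543.4, 256.6] 1358
bar_center 0.42 [384.4, 182.6, 402.9, 198.7] 192
window 0.81 [223.5, 227.4, 372.3, 282.4] 8044
standoff_top 0.75 [214.9, 229.0, 367.6, 285.8] 8058
mouth 0.58 [221.1, 229.9, 371.8, 289.7] 8255
mouth 0.36 [183.7, 184.4, 215.0, 218.9] 609
home 0.83 [222.6, 230.6, 370.6, 286.9] 8184
short_bar 0.93 [442.2, 316.2, 526.4, 332.0] 836
screwdriver 0.88 [281.6, 331.0, 370.1, 341.2] 541
spare_standoff 0.48 [386.6, 181.5, 402.0, 200.9] 195
meter 0.7 [261.0, 137.2, 323.3, 170.0] 2194
wire_spool 0.7 [182.2, 185.9, 217.8, 221.6] 748
cleaner 0.74 [122.4, 259.7, 172.9, 296.0] 1366
```

View pics/top0.png

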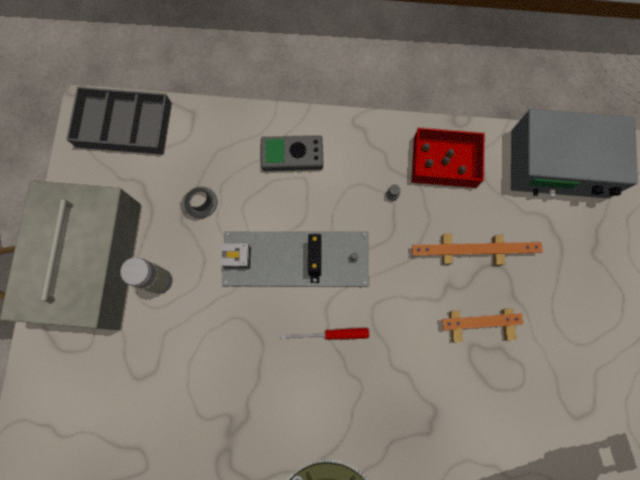

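View pics/scene0.png

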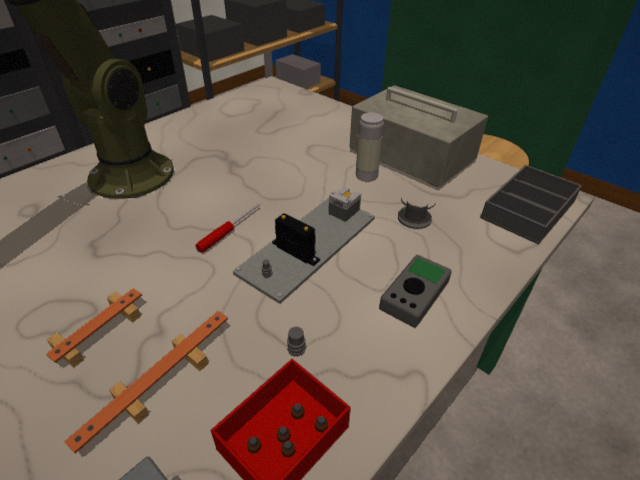

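The top view shows the long bar at about (412–543, 249), the board corners near (222,232) and (368,286), the standoff at (354,257), the transformer at (314,258) and the terminal at (235,254). In the scene view the terminal end faces the toolbox, so travel runs roughly along world +y. Next I'll fit these poses by refining their edges.

```bash
cat > h.py <<'E'
import numpy as np,cv2
from scipy.optimize import least_squares
from scipy.ndimage import map_coordinates
def proj(c,P,fish=False):
    P=np.atleast_2d(P);V=c["view"];q=P@V[:3,:3].T+V[:3,3];q=q*[1,-1,-1];K=c["intrinsics"]
    if fish:
        r=np.hypot(q[:,0],q[:,1])+1e-12;t=np.arctan2(r,q[:,2]);u=q[:,:2]/r[:,None]*t[:,None]
    else: u=q[:,:2]/q[:,2:]
    return u*[K[0,0],K[1,1]]+[K[0,2],K[1,2]]
def ray(c,px,z,fish=False):
    K=c["intrinsics"];V=c["view"];px=np.atleast_2d(px).astype(float)
    u=(px-[K[0,2],K[1,2]])/[K[0,0],K[1,1]]
    if fish:
        t=np.hypot(u[:,0],u[:,1])+1e-12;d=np.c_[u/t[:,None]*np.sin(t)[:,None],np.cos(t)]
    else: d=np.c_[u,np.ones(len(u))]
    d=(d*[1,-1,-1])@V[:3,:3];o=-V[:3,:3].T@V[:3,3]
    return o+d*((z-o[2])/d[:,2])[:,None]
def T(p,pts,z):
    c,s=np.cos(p[2]),np.sin(p[2]);pts=np.asarray(pts,float)
    return np.c_[p[0]+c*pts[:,0]-s*pts[:,1],p[1]+s*pts[:,0]+c*pts[:,1],np.full(len(pts),z)]
def edges(c,p,segs,W,fish=False,n=40):
    "for segments ((x0,y0),(x1,y1),z) in frame p, signed px offset of strongest edge"
    g=cv2.GaussianBlur(c["frame"].astype(np.float32),(0,0),.8);out=[]
    for a,b,z in segs:
        t=np.linspace(.04,.96,n)[:,None];q=proj(c,T(p,np.array(a)*(1-t)+np.array(b)*t,z),fish)
        d=np.gradient(q,axis=0);d/=np.linalg.norm(d,axis=1)[:,None];nn=np.c_[-d[:,1],d[:,0]]
        s=np.arange(-W,W+.01,.25);pts=q[:,None]+nn[:,None]*s[:,None]
        v=np.stack([map_coordinates(g[...,k],[pts[...,1],pts[...,0]],order=1) for k in range(3)],-1)
        e=np.linalg.norm(np.gradient(v,axis=1),axis=-1);i=e.argmax(1);m=e.max(1)>3
        out.append((q,nn,s[i],m))
    return out
def fit(cams,p,segs,W=(6,4,3,2),fish=False):
    p=np.array(p,float)
    for w in W:
        obs=[(c,edges(c,p,segs,w,fish)) for c in cams]
        def res(x):
            r=[]
            for c,o in obs:
                for (a,b,z),(q,nn,s,m) in zip(segs,o):
                    t=np.linspace(.04,.96,len(q))[:,None]
                    k=proj(c,T(x,np.array(a)*(1-t)+np.array(b)*t,z),fish)
                    r.append(((((k-q)*nn).sum(1)-s)*m))
            return np.concatenate(r)
        sol=least_squares(res,p,loss="soft_l1",f_scale=.4,x_scale=[.01,.01,.01]);p=sol.x
    return p,np.median(np.abs(res(p)))
def rect(w,l,z): 
    a,b=w/2,l/2;return [((-a,-b),(a,-b),z),((a,-b),(a,b),z),((a,b),(-a,b),z),((-a,b),(-a,-b),z)]
E
python3 - <<'E'
from h import *; from cell import *
ct,cs=read_camera("top"),read_camera("scene")
print("board corners",np.round(ray(ct,[(222,232),(368,232),(369,286),(222,286)],.012),4))
print("standoff",ray(ct,(354,257),.05),ray(cs,(266,262),.05))
print("CT top",ray(ct,(314.5,257),.09))
print("bar ends",ray(ct,[(412,250.5),(543,248)],.031), ray(cs,[(71,443),(224,317)],.031))
b0=ray(ct,[(477.5,249.2)],.031)[0]
for cams in ([ct],[cs],[ct,cs]):
    print("bar",fit(cams,[b0[0],b0[1],0.0],rect(.025,.3,.031)))
c0=ray(ct,[(222,232),(368,232),(369,286),(222,286)],.012).mean(0)
for cams in ([ct],[cs],[ct,cs]):
    print("board",fit(cams,[c0[0],c0[1],0.0],rect(.13,.34,.012)))
for n,z,p in (("screwdriver",.0,(325,335)),("spool",.06,(200,203)),("cleaner",.17,(137,272)),("spare",.05,(393,191)),("short",.031,(484,322)),("meter",.038,(291,152))): print(n,ray(ct,p,z))
f=ct["frame"][215:300,205:385,::-1];cv2.imwrite("pics/crop.png",cv2.resize(f,None,fx=4.4,fy=4.4,interpolation=cv2.INTER_CUBIC))
E
```

```text
board corners [[ 0.595   0.2999  0.012 ]
 [ 0.6242 -0.0433  0.012 ]
 [ 0.4971 -0.0542  0.012 ]
 [ 0.4683  0.2838  0.012 ]]
standoff [[ 0.55519586 -0.01311883  0.05      ]] [[ 0.56369709 -0.01408122  0.05      ]]
CT top [[0.54090477 0.07445907 0.09      ]]
bar ends [[ 0.58499178 -0.14594675  0.031     ]
 [ 0.61649835 -0.44655569  0.031     ]] [[ 0.62031561 -0.43985573  0.031     ]
 [ 0.59852518 -0.14950865  0.031     ]]
bar (array([ 0.60161662, -0.29498853,  0.11030713]), np.float64(0.33992265600853044))
bar (array([ 0.60611418, -0.29556983,  0.10835381]), np.float64(0.106688021974753))
bar (array([ 0.60511996, -0.29541784,  0.10993788]), np.float64(0.4940946980892148))
board (array([0.54666108, 0.12095738, 0.08214431]), np.float64(0.2637064142843234))
board (array([0.55654399, 0.11540628, 0.08068602]), np.float64(0.49784728159180874))
board (array([0.54881196, 0.11975655, 0.08569139]), np.float64(0.7881075114068021))
screwdriver [[0.3780792  0.03755165 0.        ]]
spool [[0.64855557 0.34807566 0.06      ]]
cleaner [[0.46669899 0.42475701 0.17      ]]
spare [[ 0.71786006 -0.09202619  0.05      ]]
short [[ 0.43620556 -0.31452008  0.031     ]]
meter [[0.797832   0.15473049 0.038     ]]
```

View pics/crop.png

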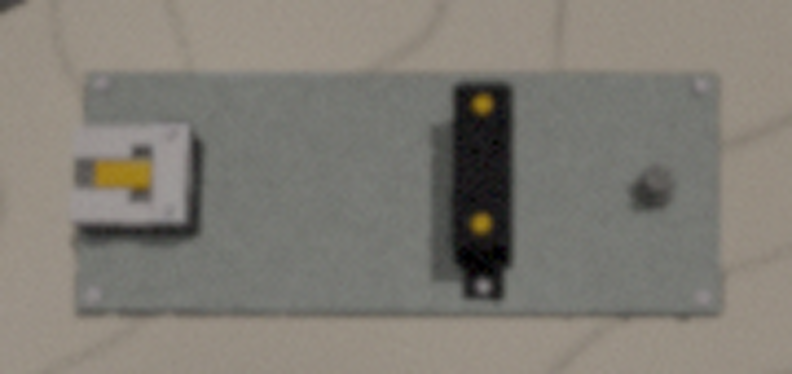

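The crop shows the board with the terminal at crop px (75–195, 125–228), the black transformer at (455–512, 85–270) and the standoff near (653,187). The top and scene cameras differ by a few mm, so I'll refine with the wrist camera up close. First I'll fly above the bar.

```bash
cat > plan.py <<'E'
import sys,numpy as np
from scipy.spatial.transform import Rotation as R
from cell import get_obs
def plan(x,y,z,yaw,n):
    o=get_obs();p=np.array(o["tool_pos"]);r0=R.from_euler("xyz",o["tool_rot"],degrees=True)
    r1=R.from_euler("xyz",[180,0,yaw],degrees=True);dr=(r0.inv()*r1).as_rotvec()/n;d=(np.array([x,y,z])-p)/n
    rows=[list(np.round(np.r_[(r0*R.from_rotvec(dr*i)).inv().apply(d),dr],4)) for i in range(n)]
    print([[float(v) for v in w] for w in rows])
if __name__=="__main__": plan(*map(float,sys.argv[1:5]),int(sys.argv[5]))
E
python3 plan.py 0.604 -0.295 0.2 96.3 12
```

```text
[[0.0406, -0.0156, 0.0019, 0.0, 0.0, -0.1146], [0.0421, -0.0108, 0.0019, 0.0, 0.0, -0.1146], [0.0431, -0.0059, 0.0019, 0.0, 0.0, -0.1146], [0.0435, -0.001, 0.0019, 0.0, 0.0, -0.1146], [0.0433, 0.004, 0.0019, 0.0, 0.0, -0.1146], [0.0426, 0.0089, 0.0019, 0.0, 0.0, -0.1146], [0.0413, 0.0137, 0.0019, 0.0, 0.0, -0.1146], [0.0394, 0.0184, 0.0019, 0.0, 0.0, -0.1146], [0.0371, 0.0227, 0.0019, 0.0, 0.0, -0.1146], [0.0342, 0.0268, 0.0019, 0.0, 0.0, -0.1146], [0.0309, 0.0306, 0.0019, 0.0, 0.0, -0.1146], [0.0272, 0.0339, 0.0019, 0.0, 0.0, -0.1146]]
```

>>> play_rows --steps '[[[0.041, -0.016, 0.002, 0, 0, -0.115, 0.087], [0.042, -0.011, 0.002, 0, 0, -0.115, 0.087], [0.043, -0.006, 0.002, 0, 0, -0.115, 0.087], [0.043, -0.001, 0.002, 0, 0, -0.115, 0.087], [0.043, 0.004, 0.002, 0, 0, -0.115, 0.087], [0.043, 0.009, 0.002, 0, 0, -0.115, 0.087], [0.041, 0.014, 0.002, 0, 0, -0.115, 0.087], [0.039, 0.018, 0.002, 0, 0, -0.115, 0.087], [0.037, 0.023, 0.002, 0, 0, -0.115, 0.087], [0.034, 0.027, 0.002, 0, 0, -0.115, 0.087], [0.031, 0.031, 0.002, 0, 0, -0.115, 0.087], [0.027, 0.034, 0.002, 0, 0, -0.115, 0.087]]]'

```text
time_s: 2.6
tool_pos: [0.6046, -0.2938, 0.1987]
tool_rot: [180.0, 0.0, 96.8]
force: [-0.4, -0.1, 0.4]
grip_width: 0.087
grasp_force: 0.0
```

```bash
python3 - <<'E'
from h import *; from cell import *
for i in range(4):c=read_camera("wrist")
o=get_obs();print(o["time_s"],o["tool_pos"],o["tool_rot"],o["force"])
cv2.imwrite("pics/w1.png",c["frame"][:,:,::-1])
print(c["intrinsics"],np.round(c["view"],3))
for s in (0,.003):
  print(fit([c],[.604,-.2953,.11],rect(.025,.3,.031)[1::2],fish=True))
  break
d=silhouettes("wrist","bar_center");print([(x["p"],x["extent"]) for x in d])
E
```

```text
2.8 [ 0.60415862 -0.29333635  0.19816092] [-1.79981102e+02 -3.47262784e-02  9.67211224e+01] [-0.0275962  -1.20861685 -0.26219131]
[[371.64829954   0.         326.40178573]
 [  0.         371.64829954 240.21042397]
 [  0.           0.           1.        ]] [[ 0.993  0.12   0.001 -0.568]
 [-0.116  0.96  -0.254  0.374]
 [-0.032  0.252  0.967 -0.273]
 [ 0.     0.     0.     1.   ]]
(array([ 0.60551369, -0.29737015,  0.1042531 ]), np.float64(0.25196311103191105))
[(0.68, [310.0, 62.8, 342.6, 368.1])]
```

View pics/w1.png

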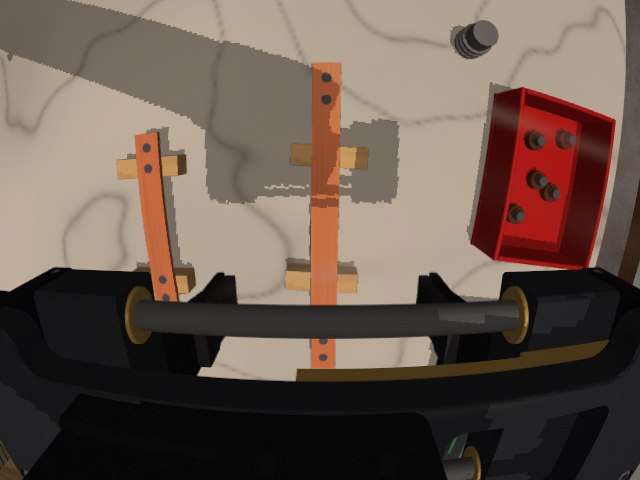

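The wrist view shows the bar running vertically at columns 312–342, its far end at row 63 and the rests at rows 155 and 280. Next I'll refine using the far end and long edges, then descend.

```bash
python3 - <<'E'
from h import *; from cell import *
c=read_camera("wrist");o=get_obs();print(o["tool_pos"],o["tool_rot"])
r=rect(.025,.3,.031)
segs=[((.0125,-.02),(.0125,.15),.031),((-.0125,.15),(.0125,.15),.031),((-.0125,.15),(-.0125,-.02),.031)]
p,e=fit([c],[.6055,-.2965,.108],segs,W=(5,3,2),fish=True);print(p,e)
print(proj(c,T(p,[(-.0125,.15),(.0125,.15)],.031),True))
import plan; plan.plan(p[0],p[1],.010,90+np.degrees(p[2]),8)
E
```

```text
[ 0.6024723  -0.2963671   0.19842968] [-1.79940449e+02  5.91051500e-02  9.64519284e+01]
[ 0.60550863 -0.29772154  0.10420015] 0.21754002566120667
[[315.22324967  56.47185483]
 [343.83626216  56.77822768]]
[[-0.0002, 0.0004, 0.0236, -0.0001, 0.0001, 0.0011], [-0.0002, 0.0004, 0.0236, -0.0001, 0.0001, 0.0011], [-0.0002, 0.0004, 0.0236, -0.0001, 0.0001, 0.0011], [-0.0002, 0.0004, 0.0236, -0.0001, 0.0001, 0.0011], [-0.0002, 0.0004, 0.0236, -0.0001, 0.0001, 0.0011], [-0.0002, 0.0004, 0.0236, -0.0001, 0.0001, 0.0011], [-0.0002, 0.0004, 0.0236, -0.0001, 0.0001, 0.0011], [-0.0002, 0.0004, 0.0236, -0.0001, 0.0001, 0.0011]]
```

>>> play_rows --steps '[[[0, 0.002, 0.025, 0, 0, 0.008, 0.087], [0, 0, 0.025, 0, 0, 0, 0.075], [0, 0, 0.025, 0, 0, 0, 0.075], [0, 0, 0.025, 0, 0, 0, 0.075], [0, 0, 0.025, 0, 0, 0, 0.075], [0, 0, 0.025, 0, 0, 0, 0.075], [0, 0, 0.02, 0, 0, 0, 0.075], [0, 0, 0.01, 0, 0, 0, 0.075], [0, 0, 0.006, 0, 0, 0, 0.075], [0, 0, 0, 0, 0, 0, 0.075]]]'

```text
time_s: 3.9
tool_pos: [0.6048, -0.2954, 0.0125]
tool_rot: [-180.0, 0.0, 96.1]
force: [-0.7, -0.6, 0.8]
grip_width: 0.0747
grasp_force: 0.0
```

>>> play_rows --steps '[[[0, 0, 0, 0, 0, 0, 0.0], [0, 0, 0, 0, 0, 0, 0.0], [0, 0, 0, 0, 0, 0, 0.0], [0, 0, 0, 0, 0, 0, 0.0], [0, 0, 0, 0, 0, 0, 0.0], [0, 0, 0, 0, 0, 0, 0.0]]]' --force 40

```text
time_s: 4.5
tool_pos: [0.6054, -0.2945, 0.0126]
tool_rot: [180.0, 0.0, 96.1]
force: [0.5, -0.1, 0.2]
grip_width: 0.0349
grasp_force: 0.0
```

>>> play_rows --steps '[[[0, 0, 0, 0, 0, 0, 0.0], [0, 0, 0, 0, 0, 0, 0.0], [0, 0, 0, 0, 0, 0, 0.0], [0, 0, 0, 0, 0, 0, 0.0]]]'

```text
time_s: 4.9
tool_pos: [0.6052, -0.2946, 0.0125]
tool_rot: [-180.0, 0.0, 96.1]
force: [-0.0, 1.0, 0.7]
grip_width: 0.0245
grasp_force: 40.0
```

>>> play_rows --steps '[[[0, 0, -0.01, 0, 0, 0, 0.0], [0, 0, -0.02, 0, 0, 0, 0.0], [0, 0, -0.03, 0, 0, 0, 0.0], [0, 0, -0.03, 0, 0, 0, 0.0], [0, 0, -0.03, 0, 0, 0, 0.0], [0, 0, -0.02, 0, 0, 0, 0.0], [0, 0, 0, 0, 0, 0, 0.0]]]'

```text
time_s: 5.6
tool_pos: [0.6074, -0.295, 0.1562]
tool_rot: [179.7, 0.2, 96.1]
force: [1.2, -0.9, -4.1]
grip_width: 0.0242
grasp_force: 40.0
```

```bash
python3 - <<'E'
from h import *; from cell import *
a=[]
for i in range(8):
    c=read_camera("wrist");o=get_obs();a.append(np.r_[o["tool_pos"],o["tool_rot"][2]])
print(np.mean(a,0),np.std(a,0),o["force"],o["grasp_force"],o["grip_width"])
# camera pose consistency
V=c["view"];print("cam pos",-V[:3,:3].T@V[:3,3])
cv2.imwrite("pics/w2.png",c["frame"][:,:,::-1])
E
```

```text
[ 0.60461816 -0.29425571  0.15105611 96.13580785] [0.00063019 0.00016303 0.00111555 0.00248701] [-0.52115511  0.17827082 -4.44204022] 39.99875485897064 0.024370940942138854
cam pos [ 0.59859718 -0.22599452  0.31245181]
```

View pics/w2.png

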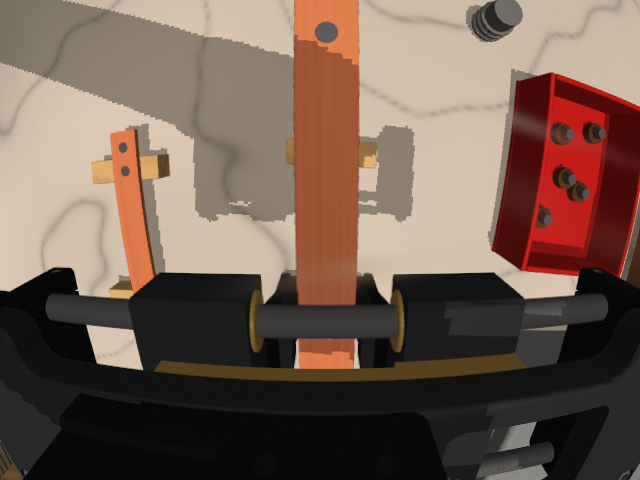

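The bar is held firmly, about centred between the fingers at columns 295–358. I'll carry it to just before the rig and look from there.

>>> play_rows --steps '[[[0.02, -0.006, 0, 0, 0, 0.006, 0.0], [0.03, -0.01, 0, 0, 0, 0.006, 0.0], [0.03, -0.01, 0, 0, 0, 0.006, 0.0], [0.013, -0.005, 0, 0, 0, 0.006, 0.0], [0, 0, 0, 0, 0, 0, 0.0], [0, 0, 0, 0, 0, 0, 0.0]]]'

```text
time_s: 6.6
tool_pos: [0.5656, -0.2062, 0.1527]
tool_rot: [180.0, 0.1, 94.7]
force: [0.8, -0.7, -4.8]
grip_width: 0.024
grasp_force: 40.0
```

```bash
python3 - <<'E'
from h import *; from cell import *
a=[]
for i in range(6):
    c=read_camera("wrist");o=get_obs();a.append(np.r_[o["tool_pos"],o["tool_rot"][2]])
print(np.mean(a,0),np.std(a,0))
cv2.imwrite("pics/w3.png",c["frame"][:,:,::-1])
import pickle;pickle.dump(c,open("w3.pkl","wb"))
# board outline seen from wrist: near/side edges
p,e=fit([c],[.5467,.121,.082],[((.065,-.17),(.065,.02),.012),((-.065,-.17),(.065,-.17),.012),((-.065,-.17),(-.065,.02),.012)],W=(10,6,4,2),fish=True);print(p,e)
print(proj(c,T(p,[(-.065,-.17),(.065,-.17),(.065,.17),(-.065,.17)],.012),True))
E
```

```text
[ 0.5655339  -0.20660455  0.1523883  94.6549672 ] [4.80769319e-05 3.73663807e-04 9.24151738e-05 1.68198020e-02]
[0.550592   0.1164372  0.08224178] 0.0
[[ 259.18960239   45.05519647]
 [ 418.29471337   46.52007864]
 [ 394.7681108  -206.27930567]
 [ 275.49796993 -207.85532102]]
```

View pics/w3.png

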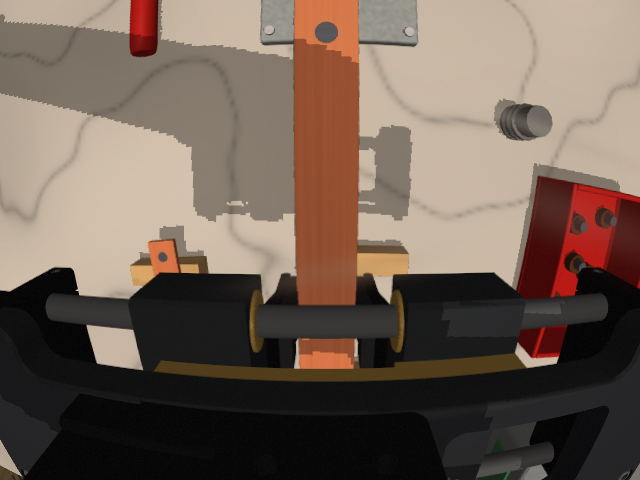

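The board's near edge shows at row 44, columns 261–417, with the bar at columns 295–358 inside it. I'll fly forward, high over the rig, to see the transformer and terminal.

>>> play_rows --steps '[[[0.03, -0.002, -0.02, 0, 0, 0, 0.0], [0.04, -0.003, -0.02, 0, 0, 0, 0.0], [0.04, -0.003, -0.02, 0, 0, 0, 0.0], [0.04, 0, -0.01, 0, 0, 0, 0.0], [0.02, 0, 0, 0, 0, 0, 0.0], [0, 0, 0, 0, 0, 0, 0.0], [0, 0, 0, 0, 0, 0, 0.0]]]'

```text
time_s: 7.6
tool_pos: [0.5434, -0.0366, 0.2226]
tool_rot: [180.0, 0.1, 94.8]
force: [-1.0, -0.8, -4.6]
grip_width: 0.0244
grasp_force: 40.0
```

```bash
python3 - <<'E'
from h import *; from cell import *
a=[]
for i in range(6):
    c=read_camera("wrist");o=get_obs();a.append(np.r_[o["tool_pos"],o["tool_rot"][2]])
print(np.mean(a,0),np.std(a,0))
cv2.imwrite("pics/w4.png",c["frame"][:,:,::-1])
import pickle;pickle.dump(c,open("w4.pkl","wb"))
p,e=fit([c],[.5495,.118,.082],rect(.13,.34,.012)[1::2]+[((-.065,-.17),(.065,-.17),.012)],W=(8,6,4,2),fish=True);print(p,e)
print(proj(c,T(p,[(-.065,-.17),(.065,-.17),(.065,.17),(-.065,.17)],.012),True))
E
```

```text
[ 5.43302441e-01 -3.78518123e-02  2.22189519e-01  9.46319760e+01] [2.77562422e-05 2.69094797e-04 7.34341701e-05 2.85067223e-02]
[0.55030152 0.1191236  0.08126531] 0.012410067516118433
[[281.65259456 225.61695574]
 [407.0124113  225.57162703]
 [403.25850123 -77.08826863]
 [282.94014782 -79.58706179]]
```

View pics/w4.png

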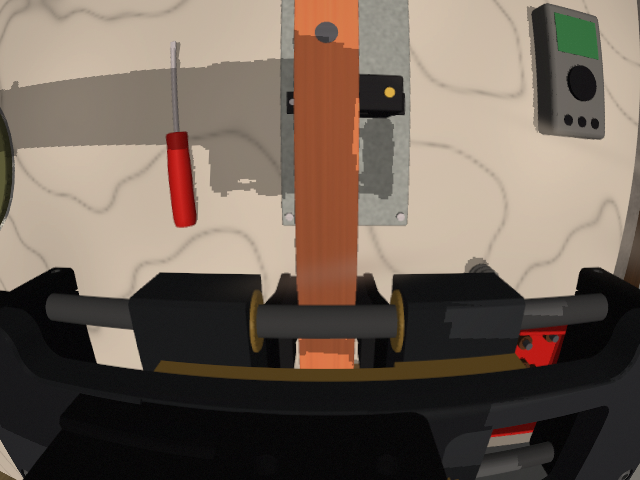

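The board corners at (282,225) and (407,225) match the fit. The wrist camera agrees with where the bar was actually gripped, and the top camera is consistently about 3.6 mm off in x. Now I'll check that the transformer and terminal sit on the board's centre line.

```bash
python3 - <<'E'
from h import *; from cell import *
import pickle
ct={k:v for k,v in read_camera("top").items()}
f0=cv2.imread("pics/top0.png")[:,:,::-1];ct["frame"]=f0
pb,e=fit([ct],[.5467,.121,.082],rect(.13,.34,.012));print("board top",pb,e)
for nm,w,l,z,px in (("CT",.084,.03,.09,(314.5,255.2)),("term60",.05,.06,.068,(235.5,255))):
    g=ray(ct,px,z)[0];p,e=fit([ct],[g[0],g[1],pb[2]],rect(w,l,z),W=(4,3,2))
    c,s=np.cos(pb[2]),np.sin(pb[2]);d=p[:2]-pb[:2];print(nm,p,e,"in board frame",c*d[0]+s*d[1],-s*d[0]+c*d[1])
    print(proj(ct,T(p,[(-w/2,-l/2),(w/2,-l/2),(w/2,l/2),(-w/2,l/2)],z))-[205,215])
c=pickle.load(open("w4.pkl","rb"));pw=np.array([.5503,.1191,.0813])
for lx,ly in ((0,-.05),(0,-.06),(0,-.04)):
    q=T(pw,[(lx+.042,ly-.015),(lx+.042,ly+.015)],.09);print(lx,ly,proj(c,q,True))
for lx,ly in ((0,-.13),(0,-.14)): print("standoff pred in crop",(proj(ct,T(pb,[(lx,ly)],.05))-[205,215])*4.4)
E
```

```text
board top [0.54664419 0.12095817 0.08082714] 0.37203582960939663
CT [0.54407281 0.07579801 0.08529588] 0.5018717884452647 in board frame -0.006209179219014372 -0.04480511343136205
[[115.8667827   59.64497679]
 [115.91436467  21.69060132]
 [102.27553913  21.6941058 ]
 [102.0137246   59.64800867]]
term60 [0.53555463 0.25474952 0.07019141] 0.2616079837512861 in board frame -0.0002511567942821199 0.13424991699246788
[[41.79317223 50.54393416]
 [42.82884842 28.41745276]
 [16.03299181 28.02678629]
 [14.75287651 50.14543837]]
0 -0.05 [[403.29314422 117.69400371]
 [403.26655438  80.85468657]]
0 -0.06 [[403.18894307 130.12652879]
 [403.33135908  93.0321081 ]]
0 -0.04 [[403.34049154 105.32035451]
 [403.14729395  68.8121144 ]]
standoff pred in crop [[647.13886518 180.34549636]]
standoff pred in crop [[666.60127255 180.42664673]]
```

The terminal and transformer sit on the board's centre line, with the window at board y ≈ -0.045, so the window's centre is at about (0.554, 0.074). I'll back off, centre on that line and go down to threading height.

>>> play_rows --steps '[[[-0.03, 0.01, 0, 0, 0, 0, 0.0], [-0.03, 0.01, 0, 0, 0, 0, 0.0], [-0.022, 0, 0.01, 0, 0, 0, 0.0], [0, 0, 0.03, 0, 0, 0, 0.0], [0, 0, 0.03, 0, 0, 0, 0.0], [0, 0, 0.03, 0, 0, 0, 0.0], [0, 0, 0.03, 0, 0, 0, 0.0], [0, 0, 0.025, 0, 0, 0, 0.0], [0, 0, 0.015, 0, 0, 0, 0.0], [0, 0, 0, 0, 0, 0, 0.0], [0, 0, 0, 0, 0, 0, 0.0]]]'

```text
time_s: 9.05
tool_pos: [0.5708, -0.1165, 0.0533]
tool_rot: [179.9, 0.0, 94.7]
force: [0.9, -0.0, -3.6]
grip_width: 0.0241
grasp_force: 40.0
```

```bash
cat > rel.py <<'E'
from h import *; from cell import *
W=np.array([.5540,.0742]);yw=.0813
def rel(n=6,cam="wrist"):
    a=[]
    for i in range(n):
        c=read_camera(cam);o=get_obs();a.append(np.r_[o["tool_pos"],o["tool_rot"]])
    a=np.array(a);a[:,3]%=360;m=a.mean(0);d=m[:2]-W;cs,s=np.cos(yw),np.sin(yw)
    print("rig x %.4f y %.4f z %.4f"%(cs*d[0]+s*d[1],-s*d[0]+cs*d[1],m[2]),"rot",np.round(m[3:],2),"std",np.round(a.std(0)[:3],4),"F",np.round(o["force"],1),"t",o["time_s"],o["grasp_force"],o["grip_width"])
    return c
E
python3 - <<'E'
from rel import *
c=rel();cv2.imwrite("pics/w5.png",c["frame"][:,:,::-1])
cs=read_camera("scene");cv2.imwrite("pics/s5.png",cv2.resize(cs["frame"][180:380,60:380,::-1],None,fx=2.5,fy=2.5,interpolation=cv2.INTER_CUBIC))
E
```

```text
rig x 0.0017 y -0.1916 z 0.0540 rot [1.7986e+02 6.0000e-02 9.4750e+01] std [0.0003 0.     0.0002] F [ 0.6  0.5 -4.7] t 9.35 39.99869406223297 0.024388420401394946
```

View pics/s5.png

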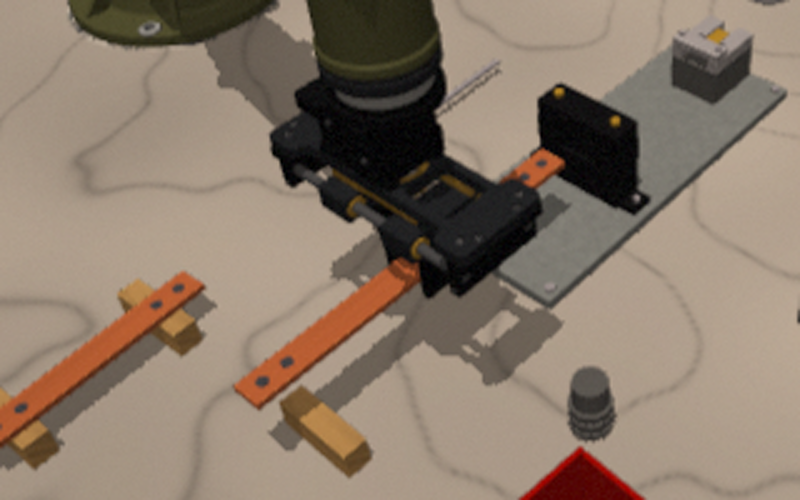

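The bar's end is just short of the transformer at scene-crop pixel (553,160) and lined up with the window. I'll lower it slightly, then enter the window slowly and watch the force.

>>> play_rows --steps '[[[0, -0.0015, 0.0095, 0, 0, 0.0015, 0.0], [0, 0, 0, 0, 0, 0, 0.0], [0.01, 0, 0, 0, 0, 0, 0.0], [0.01, 0, 0, 0, 0, 0, 0.0], [0.01, 0, 0, 0, 0, 0, 0.0], [0.01, 0, 0, 0, 0, 0, 0.0], [0.01, 0, 0, 0, 0, 0, 0.0], [0, 0, 0, 0, 0, 0, 0.0]]]'

```text
time_s: 10.2
tool_pos: [0.5645, -0.0638, 0.0432]
tool_rot: [180.0, -0.1, 94.9]
force: [-0.6, 0.3, -5.6]
grip_width: 0.0244
grasp_force: 40.0
```

```bash
python3 -c "
from rel import *
rel(3)"
```

```text
rig x -0.0009 y -0.1410 z 0.0431 rot [1.7999e+02 3.0000e-02 9.4730e+01] std [0.     0.0007 0.    ] F [ 0.3 -1.5 -5.4] t 10.35 39.99872267246246 0.02447974042870646
```

>>> play_rows --steps '[[[0.01, 0, -0.001, 0, 0, 0, 0.0], [0.015, 0.001, 0, 0, 0, 0, 0.0], [0.015, 0, 0, 0, 0, 0, 0.0], [0.015, 0, 0, 0, 0, 0, 0.0], [0.015, 0, 0, 0, 0, 0, 0.0], [0.015, 0, 0, 0, 0, 0, 0.0], [0.007, 0, 0, 0, 0, 0, 0.0], [0, 0, 0, 0, 0, 0, 0.0]]]'

```text
time_s: 11.15
tool_pos: [0.5579, 0.027, 0.0441]
tool_rot: [180.0, -0.0, 94.8]
force: [-0.7, -0.5, -4.8]
grip_width: 0.0241
grasp_force: 40.0
```

```bash
python3 - <<'E'
from rel import *
c=rel(3)
cv2.imwrite("pics/w6.png",c["frame"][:,:,::-1])
E
```

```text
rig x 0.0000 y -0.0497 z 0.0440 rot [1.8001e+02 4.0000e-02 9.4670e+01] std [0.     0.0006 0.    ] F [ 1.   0.1 -4.8] t 11.3 39.998701214790344 0.02445820170725267
```

View pics/w6.png

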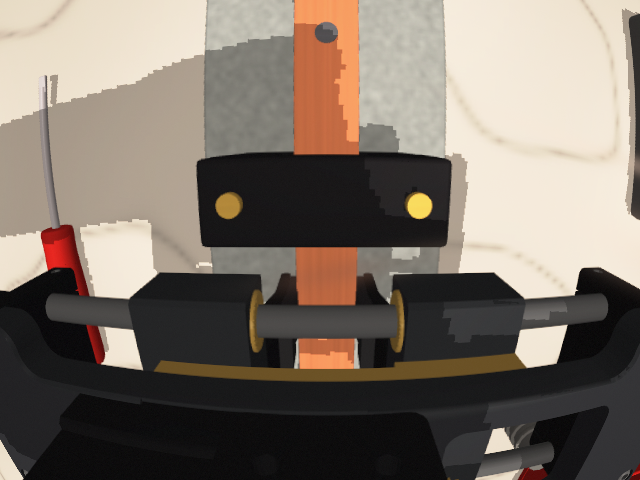

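The bar passes through the window: its centre is at column 326, against 325 for the board and 324 for the transformer. Now I'll lower it onto the standoff and sill.

>>> play_rows --steps '[[[0, 0, 0.002, 0, 0, 0, 0.0], [0, 0, 0.0015, 0, 0, 0, 0.0], [0, 0, 0.001, 0, 0, 0, 0.0], [0, 0, 0.001, 0, 0, 0, 0.0], [0, 0, 0, 0, 0, 0, 0.0], [0, 0, 0, 0, 0, 0, 0.0]]]'

```text
time_s: 11.9
tool_pos: [0.558, 0.0251, 0.0385]
tool_rot: [-180.0, 0.0, 94.7]
force: [0.4, -0.2, -5.1]
grip_width: 0.0246
grasp_force: 40.0
```

>>> play_rows --steps '[[[0, 0, 0.001, 0, 0, 0, 0.0], [0, 0, 0, 0, 0, 0, 0.0], [0, 0, 0, 0, 0, 0, 0.0]]]'

```text
time_s: 12.2
tool_pos: [0.558, 0.0252, 0.0375]
tool_rot: [-180.0, 0.0, 94.7]
force: [-0.3, 0.6, -4.4]
grip_width: 0.0244
grasp_force: 40.0
```

>>> play_rows --steps '[[[0, 0, 0.001, 0, 0, 0, 0.0], [0, 0, 0, 0, 0, 0, 0.0], [0, 0, 0, 0, 0, 0, 0.0]]]'

```text
time_s: 12.5
tool_pos: [0.558, 0.0251, 0.0374]
tool_rot: [-180.0, 0.0, 94.7]
force: [-4.5, -0.3, 6.8]
grip_width: 0.0241
grasp_force: 40.0
```

It touches down at 0.0374, as predicted. I'll release it now.

>>> play_rows --steps '[[[0, 0, 0, 0, 0, 0, 0.06], [0, 0, 0, 0, 0, 0, 0.06], [0, 0, 0, 0, 0, 0, 0.06], [0, 0, 0, 0, 0, 0, 0.06], [0, 0, 0, 0, 0, 0, 0.06], [0, 0, 0, 0, 0, 0, 0.06], [0, 0, 0, 0, 0, 0, 0.06], [0, 0, 0, 0, 0, 0, 0.06]]]'

```text
time_s: 13.3
tool_pos: [0.558, 0.0251, 0.0365]
tool_rot: [180.0, 0.0, 94.7]
force: [0.1, -0.1, -0.0]
grip_width: 0.0597
grasp_force: 0.0
```

>>> play_rows --steps '[[[0, 0, -0.01, 0, 0, 0, 0.06], [0, 0, -0.03, 0, 0, 0, 0.06], [0, 0, -0.04, 0, 0, 0, 0.06], [0.02, 0, -0.04, 0, 0, 0, 0.06], [0.03, 0, -0.02, 0, 0, 0, 0.06], [0.03, 0, 0, 0, 0, 0, 0.06], [0.02, 0, 0, 0, 0, 0, 0.06], [0, 0, 0, 0, 0, 0, 0.06], [0, 0, 0, 0, 0, 0, 0.06]]]'

```text
time_s: 14.2
tool_pos: [0.5499, 0.1244, 0.1769]
tool_rot: [180.0, 0.1, 94.7]
force: [0.5, -0.4, -0.6]
grip_width: 0.0603
grasp_force: 0.0
```

```bash
python3 - <<'E'
from rel import *
c=rel(6)
cv2.imwrite("pics/w7.png",c["frame"][:,:,::-1])
R0=np.array([*W,yw])
P=lambda pts,z:proj(c,T(R0,pts,z),True)
print("mouth bridge corners pred",P([(-.025,.15),(.025,.15),(-.025,.21),(.025,.21)],.068))
print("bar end pred",P([(-.0125,.098),(.0125,.098)],.056))
b,e=fit([c],[*T(R0,[(0,-.052)],0)[0,:2],yw],[((.0125,.03),(.0125,.15),.056),((-.0125,.15),(.0125,.15),.056),((-.0125,.15),(-.0125,.03),.056)],W=(8,5,3,2),fish=True)
d=b[:2]-W;cs,s=np.cos(yw),np.sin(yw);print("bar in rig",cs*d[0]+s*d[1],-s*d[0]+cs*d[1],b[2]-yw,e)
E
```

```text
rig x 0.0001 y 0.0492 z 0.1764 rot [1.8002e+02 4.0000e-02 9.4560e+01] std [0.     0.0002 0.0001] F [ 0.3  0.2 -0.4] t 14.5 0.0 0.059737964236903515
mouth bridge corners pred [[289.67052684 100.51507541]
 [359.47077462 100.20995905]
 [289.88732938  22.49382134]
 [358.76808311  22.14754261]]
bar end pred [[308.36717282 170.22224779]
 [341.40619694 170.10064455]]
bar in rig 0.0007602139696339496 -0.05157068991739651 -0.0007880168582263813 0.13945421461544127
```

View pics/w7.png

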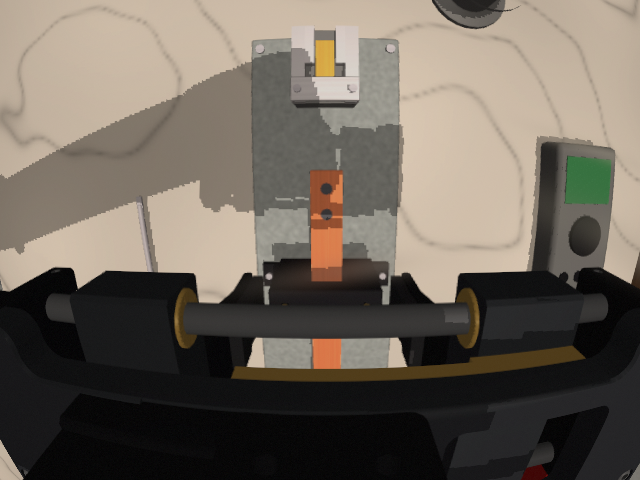

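This view shows the terminal mouth at row 102, columns 291–359 (centre 325), and the bar end at row 170, columns 309–343. The bar lies at rig x ≈ +0.8 mm, y ≈ -51.6 mm and is parallel to the rig, so about 81 mm of travel remains. I'll take it on the far side.

>>> play_rows --steps '[[[-0.006, 0.0005, 0.02, 0, 0, -0.0015, 0.06], [0, 0, 0.03, 0, 0, 0, 0.06], [0, 0, 0.03, 0, 0, 0, 0.06], [0, 0, 0.03, 0, 0, 0, 0.06], [0, 0, 0.018, 0, 0, 0, 0.06], [0, 0, 0.009, 0, 0, 0, 0.06], [0, 0, 0, 0, 0, 0, 0.06], [0, 0, 0, 0, 0, 0, 0.06]]]'

```text
time_s: 15.3
tool_pos: [0.5516, 0.1189, 0.0404]
tool_rot: [179.9, -0.0, 94.7]
force: [0.4, -0.4, -0.0]
grip_width: 0.0597
grasp_force: 0.0
```

```bash
python3 -c "
from rel import *
rel(3)"
```

```text
rig x 0.0015 y 0.0448 z 0.0408 rot [179.87   0.    94.74] std [0. 0. 0.] F [-0.2  0.5 -0.1] t 15.45 0.0 0.06001017734784753
```

>>> play_rows --steps '[[[0, -0.001, 0.0035, 0, 0, 0, 0.06], [0, 0, 0, 0, 0, 0, 0.0], [0, 0, 0, 0, 0, 0, 0.0], [0, 0, 0, 0, 0, 0, 0.0], [0, 0, 0, 0, 0, 0, 0.0], [0, 0, 0, 0, 0, 0, 0.0], [0, 0, 0, 0, 0, 0, 0.0], [0, 0, 0, 0, 0, 0, 0.0], [0, 0, 0, 0, 0, 0, 0.0], [0, 0, 0, 0, 0, 0, 0.0]]]' --force 25

```text
time_s: 16.45
tool_pos: [0.5499, 0.1188, 0.036]
tool_rot: [180.0, 0.0, 94.8]
force: [0.0, -0.6, -0.4]
grip_width: 0.0245
grasp_force: 25.0
```

```bash
python3 -c "
from rel import *
rel(5)"
```

```text
rig x -0.0005 y 0.0448 z 0.0360 rot [179.99   0.    94.76] std [0. 0. 0.] F [ 0.3 -0.3  0.3] t 16.7 25.00067889690399 0.024731755082665646
```

>>> play_rows --steps '[[[0.005, 0.0005, 0, 0, 0, 0.001, 0.0], [0.008, 0, 0, 0, 0, 0, 0.0], [0.008, 0, 0, 0, 0, 0, 0.0], [0.008, 0, 0, 0, 0, 0, 0.0], [0.008, 0, 0, 0, 0, 0, 0.0], [0.005, 0, 0, 0, 0, 0, 0.0], [0, 0, 0, 0, 0, 0, 0.0], [0, 0, 0, 0, 0, 0, 0.0]]]'

```text
time_s: 17.5
tool_pos: [0.5465, 0.1629, 0.036]
tool_rot: [180.0, -0.1, 94.8]
force: [-0.7, 4.4, -0.3]
grip_width: 0.0248
grasp_force: 25.0
```

```bash
python3 - <<'E'
from rel import *
c=rel(4);R0=np.array([*W,yw])
g=cv2.GaussianBlur(c["frame"],(0,0),.8)
# bar: front end via fit; bridge lateral edges via fit on 50 x 18 rect top at 0.068
def inrig(b):
    d=b[:2]-W;cs,s=np.cos(yw),np.sin(yw);return np.round([cs*d[0]+s*d[1],-s*d[0]+cs*d[1],b[2]-yw],4)
b,e=fit([c],[*T(R0,[(0,-.011)],0)[0,:2],yw],[((.0125,.08),(.0125,.15),.056),((-.0125,.15),(.0125,.15),.056),((-.0125,.15),(-.0125,.08),.056)],W=(6,4,2),fish=True);print("bar",inrig(b),e)
for l in (.06,):
    b,e=fit([c],[*T(R0,[(0,.18)],0)[0,:2],yw],[((-.025,-.03),(.025,-.03),.068),((.025,-.03),(.025,.02),.068),((-.025,-.03),(-.025,.02),.068)],W=(5,3,2),fish=True);print("terminal",inrig(b),e)
E
```

```text
rig x -0.0002 y 0.0882 z 0.0360 rot [ 1.800e+02 -1.000e-01  9.474e+01] std [0.0001 0.0004 0.    ] F [0.1 2.4 0.5] t 17.7 24.99955326318741 0.024697253587883536
bar [ 0.0009 -0.0081  0.0023] 0.19356009750534098
terminal [ 0.0014  0.1809 -0.0098] 0.19949681740499037
```

>>> play_rows --steps '[[[0.004, 0.0003, 0, 0, 0, 0, 0.0], [0.004, 0, 0, 0, 0, 0, 0.0], [0.004, 0, 0, 0, 0, 0, 0.0], [0.004, 0, 0, 0, 0, 0, 0.0], [0.002, 0, 0, 0, 0, 0, 0.0], [0, 0, 0, 0, 0, 0, 0.0]]]'

```text
time_s: 18.3
tool_pos: [0.5455, 0.1795, 0.036]
tool_rot: [180.0, -0.0, 94.7]
force: [0.7, -0.1, -0.4]
grip_width: 0.0249
grasp_force: 25.0
```

>>> play_rows --steps '[[[0.002, 0, 0, 0, 0, 0, 0.0], [0.002, 0, 0, 0, 0, 0, 0.0], [0.002, 0, 0, 0, 0, 0, 0.0], [0, 0, 0, 0, 0, 0, 0.0]]]'

```text
time_s: 18.7
tool_pos: [0.5451, 0.1851, 0.036]
tool_rot: [-180.0, -0.0, 94.7]
force: [-0.2, -0.8, -0.2]
grip_width: 0.0243
grasp_force: 25.0
```

```bash
python3 -c "
from rel import *
rel(4)"
```

```text
rig x 0.0001 y 0.1113 z 0.0360 rot [ 1.800e+02 -3.000e-02  9.472e+01] std [0. 0. 0.] F [-0.2 -0.9  0.5] t 18.9 24.99946117401123 0.024663987162489007
```

The end is under the bridge without touching anything. Now I'll make small steps and watch the force.

>>> play_rows --steps '[[[0.0015, 0, 0, 0, 0, 0, 0.0], [0.0015, 0, 0, 0, 0, 0, 0.0], [0.0015, 0, 0, 0, 0, 0, 0.0], [0.0015, 0, 0, 0, 0, 0, 0.0], [0, 0, 0, 0, 0, 0, 0.0], [0, 0, 0, 0, 0, 0, 0.0]]]'

```text
time_s: 19.5
tool_pos: [0.5449, 0.1892, 0.036]
tool_rot: [-180.0, 0.1, 94.7]
force: [0.2, -5.2, 1.3]
grip_width: 0.0243
grasp_force: 25.0
```

>>> play_rows --steps '[[[0.0015, 0, 0, 0, 0, 0, 0.0], [0.0015, 0, 0, 0, 0, 0, 0.0], [0, 0, 0, 0, 0, 0, 0.0]]]'

```text
time_s: 19.8
tool_pos: [0.5448, 0.1893, 0.0359]
tool_rot: [-179.9, 0.4, 94.6]
force: [-0.9, -10.7, 3.5]
grip_width: 0.0242
grasp_force: 25.0
```

>>> play_rows --steps '[[[0.0015, 0, 0, 0, 0, 0, 0.0], [0.0015, 0, 0, 0, 0, 0, 0.0], [0, 0, 0, 0, 0, 0, 0.0]]]'

```text
time_s: 20.1
tool_pos: [0.5447, 0.1917, 0.0359]
tool_rot: [-179.9, 0.4, 94.6]
force: [-0.8, -11.4, 3.3]
grip_width: 0.0245
grasp_force: 25.0
```

The contact is being pushed back at about 11 N. Continuing.

>>> play_rows --steps '[[[0.0015, 0, 0, 0, 0, 0, 0.0], [0.0015, 0, 0, 0, 0, 0, 0.0], [0, 0, 0, 0, 0, 0, 0.0], [0, 0, 0, 0, 0, 0, 0.0]]]'

```text
time_s: 20.5
tool_pos: [0.5444, 0.1947, 0.0359]
tool_rot: [-179.9, 0.4, 94.6]
force: [-1.0, -10.8, 4.0]
grip_width: 0.0243
grasp_force: 25.0
```

>>> play_rows --steps '[[[0.0015, 0, 0, 0, 0, 0, 0.0], [0.001, 0, 0, 0, 0, 0, 0.0], [0, 0, 0, 0, 0, 0, 0.0], [0, 0, 0, 0, 0, 0, 0.0]]]'

```text
time_s: 20.9
tool_pos: [0.5443, 0.1971, 0.0359]
tool_rot: [-179.9, 0.4, 94.6]
force: [-0.5, -12.4, 3.9]
grip_width: 0.0243
grasp_force: 25.0
```

```bash
cat > bar.py <<'E'
from rel import *
c=rel(3);R0=np.array([*W,yw]);cs,s=np.cos(yw),np.sin(yw)
# two dark bolt holes on the bar (20.. from the end): blobs dark within bar, on plane z=.056
hsv=cv2.cvtColor(c["frame"],cv2.COLOR_RGB2HSV)
pts=[]
ys=np.arange(.02,.2,.0005);q=proj(c,T(R0,np.c_[0*ys,ys],.056),True)
v=map_coordinates(hsv[...,1].astype(float),[q[:,1],q[:,0]],order=1)
print("profile sat along bar top:",[(round(float(y),3),int(a)) for y,a in zip(ys[::8],v[::8])])
lo=v<110;i=np.flatnonzero(np.diff(lo.astype(int)));print("transitions",np.round(ys[i],4))
E
python3 bar.py
```

```text
rig x 0.0003 y 0.1233 z 0.0359 rot [180.09   0.39  94.55] std [0. 0. 0.] F [ -0.  -11.3   3.8] t 21.05 25.010577142238617 0.024420536736278968
profile sat along bar top: [(0.02, 24), (0.024, 39), (0.028, 33), (0.032, 38), (0.036, 47), (0.04, 32), (0.044, 47), (0.048, 63), (0.052, 35), (0.056, 57), (0.06, 8), (0.064, 38), (0.068, 11), (0.072, 32), (0.076, 2), (0.08, 18), (0.084, 21), (0.088, 168), (0.092, 172), (0.096, 164), (0.1, 162), (0.104, 171), (0.108, 170), (0.112, 12), (0.116, 9), (0.12, 13), (0.124, 12), (0.128, 171), (0.132, 169), (0.136, 159), (0.14, 48), (0.144, 37), (0.148, 25), (0.152, 24), (0.156, 23), (0.16, 24), (0.164, 24), (0.168, 170), (0.172, 171), (0.176, 172), (0.18, 172), (0.184, 172), (0.188, 173), (0.192, 174), (0.196, 173), (0.2, 172)]
transitions [0.0865 0.1105 0.1265 0.138  0.167 ]
```

>>> play_rows --steps '[[[0.001, 0, 0, 0, 0, 0, 0.0], [0.0005, 0, 0, 0, 0, 0, 0.0], [0, 0, 0, 0, 0, 0, 0.0], [0, 0, 0, 0, 0, 0, 0.0]]]'

```text
time_s: 21.45
tool_pos: [0.5441, 0.1985, 0.0359]
tool_rot: [-179.9, 0.4, 94.6]
force: [-1.5, -11.5, 3.5]
grip_width: 0.0245
grasp_force: 25.0
```

>>> play_rows --steps '[[[0.001, 0, 0, 0, 0, 0, 0.0], [0, 0, 0, 0, 0, 0, 0.0], [0, 0, 0, 0, 0, 0, 0.0]]]'

```text
time_s: 21.75
tool_pos: [0.5441, 0.1996, 0.0359]
tool_rot: [-179.9, 0.4, 94.6]
force: [-1.3, -11.6, 4.1]
grip_width: 0.0243
grasp_force: 25.0
```

>>> play_rows --steps '[[[0.001, 0, 0, 0, 0, 0, 0.0], [0, 0, 0, 0, 0, 0, 0.0], [0, 0, 0, 0, 0, 0, 0.0]]]'

```text
time_s: 22.05
tool_pos: [0.544, 0.2005, 0.0359]
tool_rot: [-179.9, 0.4, 94.6]
force: [-0.8, -10.7, 4.4]
grip_width: 0.0243
grasp_force: 25.0
```

>>> play_rows --steps '[[[0.001, 0, 0, 0, 0, 0, 0.0], [0, 0, 0, 0, 0, 0, 0.0], [0, 0, 0, 0, 0, 0, 0.0]]]'

```text
time_s: 22.35
tool_pos: [0.544, 0.2008, 0.0359]
tool_rot: [-179.9, 0.5, 94.5]
force: [-0.7, -12.4, 5.4]
grip_width: 0.0247
grasp_force: 25.0
```

>>> play_rows --steps '[[[0.001, 0, 0, 0, 0, 0, 0.0], [0, 0, 0, 0, 0, 0, 0.0], [0, 0, 0, 0, 0, 0, 0.0]]]'

```text
time_s: 22.65
tool_pos: [0.5439, 0.2008, 0.0358]
tool_rot: [-179.9, 0.5, 94.5]
force: [-1.2, -14.1, 6.8]
grip_width: 0.0244
grasp_force: 25.0
```

The tool has stalled at y = 0.2008 and the force is rising, so it looks to be at the stop. One more step to confirm.

>>> play_rows --steps '[[[0.0015, 0, 0, 0, 0, 0, 0.0], [0, 0, 0, 0, 0, 0, 0.0], [0, 0, 0, 0, 0, 0, 0.0]]]'

```text
time_s: 22.95
tool_pos: [0.544, 0.2009, 0.0359]
tool_rot: [-179.8, 0.7, 94.5]
force: [-1.3, -16.0, 6.7]
grip_width: 0.0245
grasp_force: 25.0
```

It is at the stop with only 16 N. I'll relax the pull and then open.

>>> play_rows --steps '[[[-0.0015, 0, 0, 0, 0, 0, 0.0], [-0.0015, 0, 0, 0, 0, 0, 0.0], [-0.001, 0, 0, 0, 0, 0, 0.0], [0, 0, 0, 0, 0, 0, 0.0]]]'

```text
time_s: 23.35
tool_pos: [0.544, 0.2008, 0.0359]
tool_rot: [-179.9, 0.3, 94.6]
force: [-1.6, -10.4, 3.9]
grip_width: 0.0246
grasp_force: 25.0
```

>>> play_rows --steps '[[[0, 0, 0, 0, 0, 0, 0.055], [0, 0, 0, 0, 0, 0, 0.055], [0, 0, 0, 0, 0, 0, 0.055], [0, 0, 0, 0, 0, 0, 0.055], [0, 0, 0, 0, 0, 0, 0.055], [0, 0, 0, 0, 0, 0, 0.055], [0, 0, 0, 0, 0, 0, 0.055]]]'

```text
time_s: 24.05
tool_pos: [0.5435, 0.2052, 0.036]
tool_rot: [-180.0, -0.0, 94.7]
force: [0.0, 0.6, -0.1]
grip_width: 0.0544
grasp_force: 0.0
```

>>> play_rows --steps '[[[0, 0, -0.01, 0, 0, 0, 0.055], [0, 0, -0.03, 0, 0, 0, 0.055], [0, 0, -0.04, 0, 0, 0, 0.055], [0, 0, -0.04, 0, 0, 0, 0.055], [-0.03, 0, -0.03, 0, 0, 0, 0.055], [-0.04, 0, 0, 0, 0, 0, 0.055], [-0.03, 0, 0, 0, 0, 0, 0.055], [0, 0, 0, 0, 0, 0, 0.055], [0, 0, 0, 0, 0, 0, 0.055]]]'

```text
time_s: 24.95
tool_pos: [0.5519, 0.1049, 0.1867]
tool_rot: [180.0, -0.0, 94.6]
force: [0.1, -0.3, -0.2]
grip_width: 0.055
grasp_force: 0.0
```

```bash
python3 - <<'E'
from rel import *
c=rel(5);R0=np.array([*W,yw])
hsv=cv2.cvtColor(c["frame"],cv2.COLOR_RGB2HSV).astype(float)
for x0 in (-.009,0,.009):
    ys=np.arange(.10,.215,.0005);q=proj(c,T(R0,np.c_[0*ys+x0,ys],.056),True)
    H,S,V=[map_coordinates(hsv[...,k],[q[:,1],q[:,0]],order=1) for k in range(3)]
    print(x0,[(round(float(a)*1000),int(h),int(s),int(v)) for a,h,s,v in zip(ys,H,S,V)][::8 if x0 else 4])
def inrig(b):
    d=b[:2]-W;cs,s=np.cos(yw),np.sin(yw);return np.round([cs*d[0]+s*d[1],-s*d[0]+cs*d[1],b[2]-yw],4)
b,e=fit([c],[*T(R0,[(0,.03)],0)[0,:2],yw],[((.0125,.0),(.0125,.115),.056),((-.0125,.115),(-.0125,.0),.056)],W=(6,4,2),fish=True);print("bar lateral/yaw",inrig(b),e)
b,e=fit([c],[*T(R0,[(0,.18)],0)[0,:2],yw],[((-.025,-.03),(.025,-.03),.068),((.025,-.03),(.025,.02),.068),((-.025,-.03),(-.025,.02),.068)],W=(5,3,2),fish=True);print("terminal",inrig(b),e)
ct=read_camera("top");
E
```

```text
rig x 0.0002 y 0.0329 z 0.1863 rot [ 1.7998e+02 -4.0000e-02  9.4820e+01] std [0.0001 0.0003 0.0002] F [0.8 0.5 0.4] t 25.2 0.0 0.0549720674832172
-0.009 [(100, 9, 171, 161), (104, 9, 170, 164), (108, 9, 170, 163), (112, 9, 170, 163), (116, 9, 171, 165), (120, 9, 171, 165), (124, 9, 170, 166), (128, 9, 171, 165), (132, 9, 170, 166), (136, 9, 170, 167), (140, 9, 169, 167), (144, 9, 171, 168), (148, 10, 164, 193), (152, 10, 23, 86), (156, 12, 19, 219), (160, 10, 23, 150), (164, 11, 22, 147), (168, 11, 23, 211), (172, 11, 159, 218), (176, 11, 159, 218), (180, 9, 97, 129), (184, 13, 19, 218), (188, 11, 19, 217), (192, 12, 20, 217), (196, 11, 21, 212), (200, 12, 23, 213), (204, 11, 24, 214), (208, 11, 23, 211), (212, 16, 45, 208)]
0 [(100, 9, 171, 163), (102, 9, 169, 163), (104, 9, 170, 163), (106, 9, 170, 164), (108, 9, 172, 164), (110, 9, 170, 164), (112, 9, 170, 164), (114, 9, 170, 165), (116, 9, 170, 165), (118, 10, 165, 187), (120, 11, 161, 213), (122, 11, 160, 220), (124, 11, 159, 220), (126, 11, 159, 220), (128, 11, 159, 220), (130, 11, 159, 220), (132, 11, 160, 219), (134, 11, 160,
[... 832 characters left out ...]
9 [(100, 9, 170, 163), (104, 9, 169, 163), (108, 11, 162, 220), (112, 11, 162, 220), (116, 11, 162, 220), (120, 11, 162, 220), (124, 11, 162, 220), (128, 11, 161, 220), (132, 11, 160, 220), (136, 11, 160, 220), (140, 11, 161, 220), (144, 11, 161, 219), (148, 11, 161, 219), (152, 11, 24, 119), (156, 12, 19, 219), (160, 15, 15, 219), (164, 12, 21, 219), (168, 9, 22, 217), (172, 11, 160, 218), (176, 11, 160, 218), (180, 9, 101, 139), (184, 13, 18, 214), (188, 13, 19, 215), (192, 11, 19, 216), (196, 13, 20, 217), (200, 12, 23, 215), (204, 11, 22, 214), (208, 11, 23, 212), (212, 15, 45, 208)]
bar lateral/yaw [ 0.0022  0.1807 -0.0306] 0.0
terminal [1.000e-04 1.803e-01 1.400e-03] 0.4971905583943895
```

Copper now fills the channel up to 180 mm, the shoulder line, with aluminium directly behind it at x = ±9 mm and brass starting at about 181 mm. The bar is home and the gripper is clear, so I'm handing in.

```bash
python3 -c "
from cell import *
print(sign_off())"
```

```text
the job is handed in; nothing more can be done
None
```

The long bar is threaded through the transformer and drawn home against the stop shoulders (it stalled there at about 16 N), then let go with the arm clear; the job is handed in at about 25 s, with no verdict shown.

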